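# Clamp the colour-disc spinner in its cradle and lock it on

### The arm

A 6-joint arm with a two-finger parallel gripper is mounted at the origin on the work surface. World frame = base frame: x ahead of the robot, y to its left, z up, the work surface at z = 0. Lengths are in m, angles in rad, forces in N, time in s.
With the tool pointing down it reaches from about 0.275 to 1 m from the base axis. Payload 8.4 kg.
Tool frame: the origin (TCP) lies on the centre line of the jaws, within the pads' length; the fingertips stand 17 mm ahead of it and the grasp point (between the pads) lies 2 mm behind it (bot.tcp_to_tips is the y of the fingertips in the tool frame, in m); y points along the fingers, z is the direction in which the jaws open and shut, and the axes are right-handed (so a half turn about y gives the same grasp; the last joint's range is limited). The gripper opens to 85 mm and grips with 20 to 120 N. Pads are 22 mm wide; open, the fingers measure 114 mm over their backs; the gripper's body (76 mm by 85 mm) begins 54 mm behind the grasp point. The pads swing forward as they close: fully open they stand 13 mm farther back than shut.
Start: joints at [1.243, 0.353, 1.633, -0, 1.155, -0.002], TCP at [0.2, 0.592, 0.248] pointing down, gripper open.
Joint ranges: [-2.63, 2.63], [-0.92, 2.1], [0.06, 2.66], [-1.3, 4.44], [0, 2.69], [-3.02, 3.02]. Speed limits (rad/s): [2.22, 2.22, 2.79, 3.14, 3.14, 3.14].

### API

Orientations are given as a unit quaternion [x, y, z, w].
In Python, from workcell import bot, hand, kinematics, get_obs, vision, hand_in gives the robot as it stands. The module is installed in compiled form; this text tells all that it offers. Calls block until the motion is done:
- bot.reach(position, orientation): joint-space move of the TCP to a pose.
- bot.servo_line(position, ori=None, velocity=0.15): straight line of the TCP; ori=None keeps the orientation; velocity is the mean speed in m/s.
- bot.goto_joints(angles): joint-space move.
- hand.move_gripper(opening, strength=None): finger opening in m; strength is the grip in N (None keeps the last); returns when the fingers have stopped.
- bot.dwell(seconds).
- kinematics.solve_ik(position, orientation): joint angles nearest the present ones, or None.
- get_obs(): the state.
- vision.read_camera(name): name is "scene" or "top" or "wrist"; returns a dict with "frame" (480x640x3 uint8, red, green, blue), "intrinsics" (3x3 intrinsics, pixels), "view" (4x4, takes a point from world to camera coordinates). Camera axes: x right, y down, z forward; pixel columns grow to the right and rows downward; lengths in m; the calibration is good to about 2 mm. A picture is of the moment at which its call begins. There is no depth.
A pose or a line that the arm cannot do raises bot.IKError and nothing moves.
- hand_in(): hands the job in, once; it reports no verdict.
The state is a dict: "time_s": time; "joint_pos": joint angles; "joint_vel": joint speeds; "joint_efforts": joint torques, N m; "position": TCP position; "orientation": TCP orientation; "wrist_force": force on the tool from outside, world axes, zero at the start; "ft_torque": the same for the moment, N m; "gripper_width": finger opening in m.
Only numpy, scipy, OpenCV 4.12 (cv2) and the standard library are available. Lean on these libraries where they do the work, as an engineer would, in place of code of your own. Each camera call takes 0.05 s, during which the arm holds its last target.

### The job

The spinner tool with the coloured disc has not been pushed fully home in its bench cradle. Press it straight down until it sits fully home, and only then swing the hinged strap shut over it. Then squeeze the orange trigger all the way, push in the green lock-on button beside it while the trigger is held, and ease the trigger up with the button still held in so that it stays locked on when you let go; keep off the coloured disc and do not disturb the beaker, jar or eraser.

Things in the scene. Friction and masses are not known exactly. Their poses are not given: they have to be found in the camera images.
- cradle: Grey base plate (150 mm along x, 230 mm along y from y = -140 to +90, 15 mm thick) with black saddles, fixed to the bench. Origin on the bench plane under the tool's axis; z up. The tool lies along y: disc at +y, rear end at -y. All offsets below are in these cradle axes. Its place and yaw (within 0.35 rad) change from start to start.
- spinner (a joint): How far the tool stands above fully home (m): 0 = home, largest 0.010, starts at 0.004 to 0.009. It moves straight up and down only; it is snug and stays where it is left: pushing it down takes about 8 to 15 N (more when pushed faster), then it stops hard; 20 N is enough and does no harm.
- press_pad (a point): Centre of the top face of the white square pad (34 x 34 mm) on top of the grey tool, the place to push down on; its top is 94 mm above the bench when home. It rises with the tool. The tool is a 56 mm cylinder, 205 mm long, axis 62 mm above the bench when home; the pad is at (0, -30) mm in cradle x, y.
- clamp (a joint): Angle of the strap (rad): 0 = shut flat over the tool, 1.57 = upright, largest 1.75; starts at 1.1 to 1.55. Stiff hinge: it stays where left, about 0.25 N m moves it. If the tool stands 2 mm or more above home the strap meets it before it is shut.
- clamp_hinge (a point): The strap's hinge axis, parallel to cradle y, on the +x side of the tool at (52, 45, 96) mm in the cradle frame. From the hinge the strap (28 mm wide, 6 mm thick, 102 mm long) points to cradle -x when shut, and straight up at 1.57.
- clamp_end (a point): Centre of the outer (upper when shut) face of the strap's red end piece (30 x 30 mm), 85 mm from the hinge, 4.5 mm off the strap's middle plane; this face looks up when shut and away from the tool (+x) when upright.
- trigger (a joint): Squeeze of the trigger (m): 0 = released, 0.014 = fully down. Spring 3 N at the start, 5 N fully down. The lock can enter only when it is squeezed past 0.0105; locked on, it rests at about 0.007. Squeezing a locked trigger past 0.0105 again, with the button let go, unlocks it.
- trigger_top (a point): Centre of the top face of the orange trigger (36 mm in x, 40 mm in y) on top of the tool's rear, at (7, -90) mm in cradle x, y; 108 mm above the bench when released and the tool is home. It moves straight down. Open above and on its +x side.
- lock (a joint): How far the green button is pushed in (m): 0 = out, 0.008 = fully in; it must go in past 0.0053 to catch; caught, it rests at about 0.005. Spring 2 to 3 N back out. It is blocked unless the trigger is squeezed past 0.0105. It pushes back out if released before the trigger has eased up onto it.
- lock_face (a point): Centre of the face of the green round button (16 mm across), which sticks out 9 mm towards +x from a white upright cheek (11 mm thick, 44 mm long, top 126 mm above the bench, at x = -32 to -21 mm) on the -x side of the trigger. The face is at (-12, -90, 113) mm in the cradle frame when out and the tool is home, 1 mm outside the trigger's -x edge. It is pushed towards cradle -x, for example by the flank of a finger whose tip holds the trigger down.
- disc: Origin at the centre of the upright coloured disc (96 mm across, 4 mm thick) on the tool's nose, at (0, 120, 62) mm in the cradle frame. Not to be touched.
- beaker: Clear beaker, 68 mm across, 85 mm tall, on the bench on the robot's side of the cradle. Origin under its centre. Leave alone.
- jar: Closed clear jar with white lid, 56 mm across, 75 mm tall, beyond the cradle. Origin under its centre. Leave alone.
- eraser: Blue felt board eraser, 110 x 45 x 30 mm, on the bench on the robot's side of the cradle. Origin under its centre. Leave alone.

How it is judged:
By the outcome, as a careful person would: the job done as asked, in the order asked, and still so for the second after the job is handed in, with the robot touching nothing.
It also fails if it takes over 48 s, if anything falls off the work surface, if the arm or the gripper's body presses on something with over 40 N, if the wrist force passes 120 N, or if a joint passes its speed limit or range.

## Working session

There is one attempt and no reset: what is moved stays moved. The work goes in short steps, each a Python script; the robot and the scene stay as the last script left them, time stands still between calls to the robot, and variables do not carry over. Pictures are saved under pics/ and viewed, and the job is handed in when it is done.

```bash
ls; mkdir -p pics
python3 - <<'E'
from workcell import bot, hand, kinematics, get_obs, vision
import cv2,numpy as np
np.set_printoptions(precision=4,suppress=True)
o=get_obs();print(o, bot.tcp_to_tips)
for n in ("scene","top","wrist"):
    r=vision.read_camera(n);cv2.imwrite(f"pics/{n}0.png",r["frame"][:,:,::-1]);np.savez(f"pics/{n}0.npz",K=r["intrinsics"],V=r["view"]);print(n,r["intrinsics"],r["view"])
E
```

```text
pics
{'time_s': 0.0, 'joint_pos': array([ 1.2426,  0.3537,  1.6342, -0.    ,  1.1552, -0.0025]), 'joint_vel': array([ 0.0006,  0.0013,  0.0016, -0.0007, -0.0007, -0.0009]), 'joint_efforts': array([  0.0002, -60.5257, -34.2079,   0.0001,   0.0089,  -0.    ]), 'position': array([0.1999, 0.5917, 0.2475]), 'orientation': array([ 0.6983, -0.1147,  0.1146, -0.6972]), 'wrist_force': array([-0.0231, -0.5472, -0.6113]), 'ft_torque': array([-0.0754,  0.0097, -0.0264]), 'gripper_width': 0.0854104314695352} 0.017
scene [[487.9273   0.     325.7599]
 [  0.     487.9273 243.6176]
 [  0.       0.       1.    ]] [[ 0.4264  0.9045 -0.0002 -0.2173]
 [ 0.6789 -0.3202 -0.6608 -0.3099]
 [-0.5978  0.2816 -0.7506  1.0559]
 [ 0.      0.      0.      1.    ]]
top [[453.0077   0.     315.98  ]
 [  0.     453.0077 236.8403]
 [  0.       0.       1.    ]] [[ 0.0186 -0.9996  0.0209 -0.0151]
 [-0.981  -0.0223 -0.193   0.5823]
 [ 0.1933 -0.0169 -0.981   0.7031]
 [ 0.      0.      0.      1.    ]]
wrist [[351.5775   0.     318.3466]
 [  0.     351.5775 237.9878]
 [  0.       0.       1.    ]] [[ 0.3211  0.947  -0.0014 -0.6256]
 [ 0.9068 -0.307   0.289  -0.0376]
 [ 0.2733 -0.094  -0.9573  0.3798]
 [ 0.      0.      0.      1.    ]]
```

View pics/top0.png

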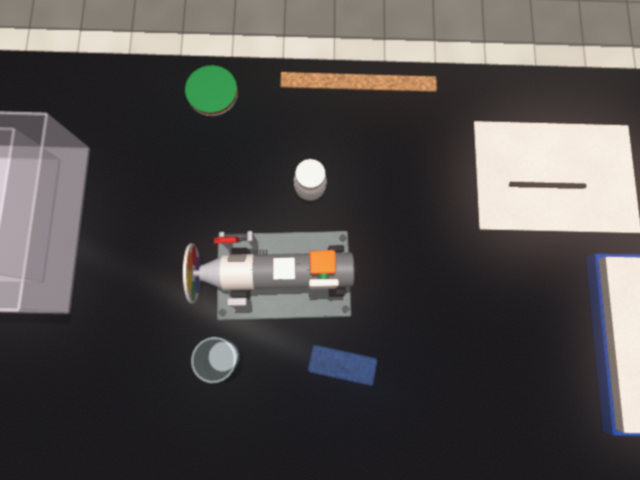

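View pics/scene0.png

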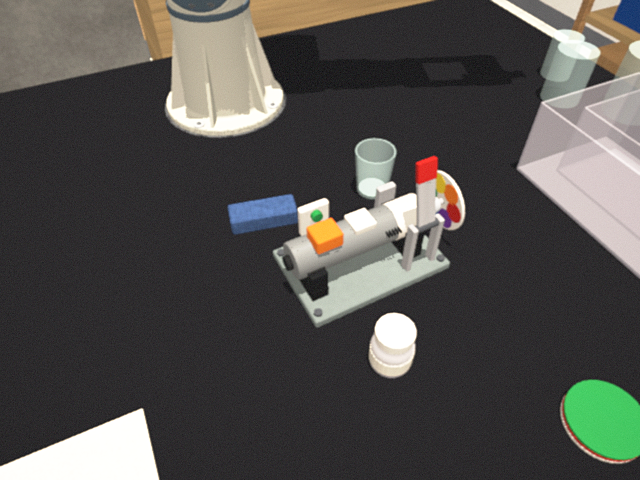

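View pics/wrist0.png

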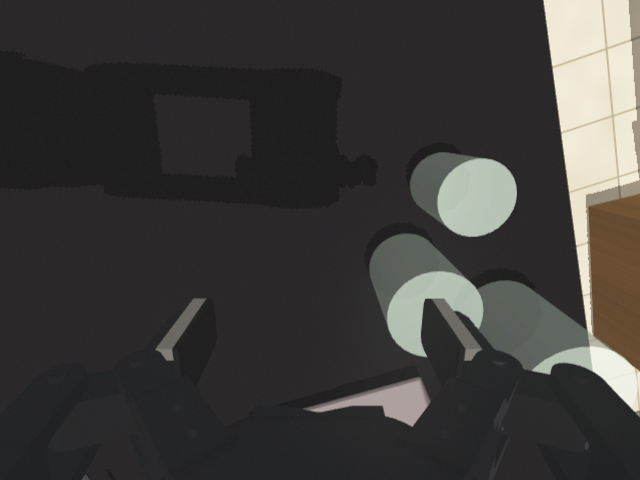

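Run:
```python
import cv2
a=cv2.imread("pics/top0.png")[220:330,170:370];cv2.imwrite("pics/top0c.png",cv2.resize(a,(800,440),interpolation=cv2.INTER_CUBIC))
a=cv2.imread("pics/scene0.png")[145:335,260:480];cv2.imwrite("pics/scene0c.png",cv2.resize(a,None,fx=3.5,fy=3.5,interpolation=cv2.INTER_CUBIC)[:600,:800])
a=cv2.resize(cv2.imread("pics/scene0.png")[145:335,260:480],None,fx=3,fy=3,interpolation=cv2.INTER_CUBIC);cv2.imwrite("pics/scene0c.png",a)
```

```text
(no output)
```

View pics/top0c.png

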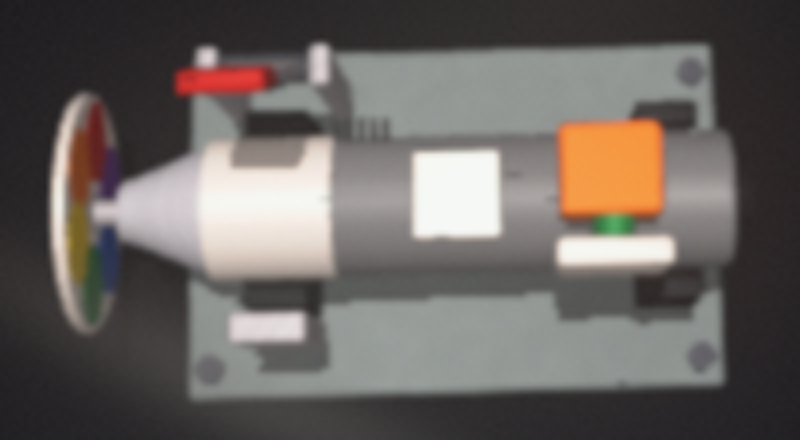

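View pics/scene0c.png

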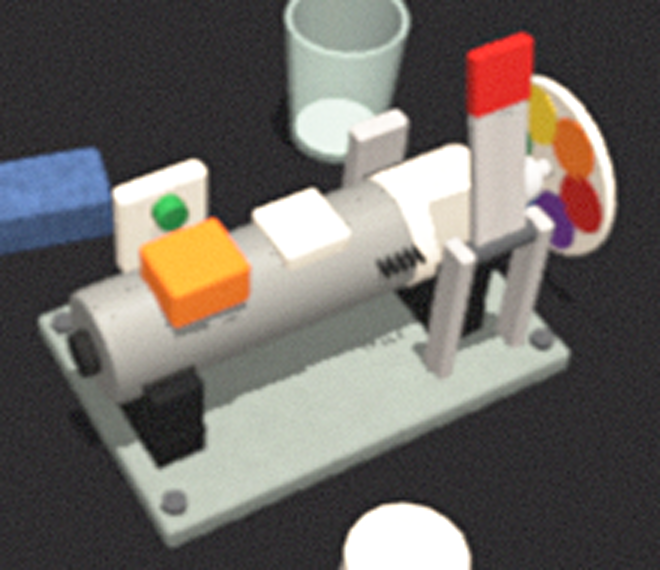

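```bash
cat > fit.py <<'E'
import numpy as np
from scipy.optimize import least_squares
np.set_printoptions(precision=4,suppress=True)
C={n:np.load(f"pics/{n}0.npz") for n in("top","scene")}
def proj(n,p):
    q=C[n]["V"][:3,:3]@p+C[n]["V"][:3,3]; r=C[n]["K"]@q; return r[:2]/r[2]
def px(n,u,v):
    return np.array([170+(u-1.5)/4,220+(v-1.5)/4]) if n=="top" else np.array([260+(u-1)/3,145+(v-1)/3])
# name, local xyz(home), moves with lift, cam pixel
P=[("top",(75,-140,15),0,(710,45)),("top",(-75,-140,15),0,(724,384)),("top",(-75,90,15),0,(190,398)),
("top",(17,-13,94),1,(412,153)),("top",(17,-47,94),1,(500,150)),("top",(-17,-47,94),1,(502,237)),("top",(-17,-13,94),1,(413,239)),
("top",(25,-70,108),1,(560,123)),("top",(25,-110,108),1,(660,120)),("top",(-11,-70,108),1,(562,216)),
("scene",(75,-140,15),0,(172,532)),("scene",(75,90,15),0,(568,352)),("scene",(-75,-140,15),0,(40,322)),
("scene",(-17,-47,94),1,(253,211)),("scene",(-17,-13,94),1,(313,189)),("scene",(17,-13,94),1,(350,228)),("scene",(17,-47,94),1,(289,257)),
("scene",(-11,-110,108),1,(142,262)),("scene",(-11,-70,108),1,(208,220)),("scene",(25,-70,108),1,(248,265)),
("scene",(-12,-90,113),1,(173,212))]
def w(p,l):
    c,s=np.cos(p[2]),np.sin(p[2]); l=np.array(l)/1000
    return np.array([p[0]+c*l[0]-s*l[1],p[1]+s*l[0]+c*l[1],l[2]])
def clampend(a,h=.085,off=.0045):
    return np.array([.052-h*np.cos(a)+off*np.sin(a),.045,.096+h*np.sin(a)+off*np.cos(a)])*1000
def res(p):
    r=[]
    for n,l,m,uv in P:
        r.append(proj(n,w(p,np.array(l)+[0,0,1000*p[3]*m])+0)-px(n,*uv))
    r.append(proj("scene",w(p,clampend(p[4])))-px("scene",500,76))
    r.append(proj("top",w(p,clampend(p[4])+[0,0,0]))-px("top",224,75)) if 0 else None
    return np.concatenate(r)
if __name__=="__main__":
    s=least_squares(res,[.43,.05,0,.005,1.4],loss="soft_l1")
    print(s.x); print(res(s.x).reshape(-1,2))
E
python3 fit.py
```

```text
[0.5214 0.0767 0.0529 0.0046 1.2733]
[[ 0.0724 -0.5077]
 [ 0.7272  0.2417]
 [-0.5085  1.3826]
 [ 0.1854  0.0279]
 [-0.0945  0.1086]
 [-0.0434  0.0097]
 [ 0.2853  0.2137]
 [-0.5398 -0.0826]
 [ 0.34   -0.1201]
 [-0.3006 -0.0811]
 [-1.0204  1.3072]
 [ 1.6755 -0.4534]
 [-1.8386 -2.0438]
 [-0.5216  0.0579]
 [ 0.154  -0.6307]
 [ 0.5342  1.4798]
 [-0.2186  0.3139]
 [-1.9328 -5.6288]
 [ 2.2763 -1.7302]
 [ 2.0248  0.3879]
 [ 0.5737  2.8836]
 [-0.374   0.7129]]
```

```bash
cat > H.py <<'E'
from workcell import bot, hand, kinematics, get_obs, vision
import cv2,numpy as np
from scipy.spatial.transform import Rotation as R
np.set_printoptions(precision=4,suppress=True)
X0,Y0,YAW=0.5214,0.0767,0.0529
c,s=np.cos(YAW),np.sin(YAW)
ex=np.array([c,s,0]);ey=np.array([-s,c,0]);ez=np.array([0,0,1.])
def W(x,y,z): return np.array([X0,Y0,0])+ (x*ex+y*ey+z*ez)/1000
def L(p): d=np.array(p)-[X0,Y0,0]; return np.array([d@ex,d@ey,d[2]])*1000
def ori(sg): 
    ty=-ez; tz=sg*ey; tx=np.cross(ty,tz); return R.from_matrix(np.c_[tx,ty,tz]).as_quat()
def tip(x,y,z): return W(x,y,z+17)   # tip centre in cradle mm -> TCP
def st(msg=""):
    o=get_obs(); f=o["wrist_force"]
    print(msg,"t%.2f"%o["time_s"],"tip",np.round(L(o["position"])-[0,0,17],2),"F(cradle)",np.round([f@ex,f@ey,f[2]],2),"w%.4f"%o["gripper_width"],flush=True)
    return np.array([f@ex,f@ey,f[2]]),L(o["position"])-[0,0,17]
def shot(n,f):
    r=vision.read_camera(n);cv2.imwrite(f"pics/{f}.png",r["frame"][:,:,::-1]);np.savez(f"pics/{f}.npz",K=r["intrinsics"],V=r["view"])
E
python3 - <<'E'
from H import *
print(R.from_quat(get_obs()["orientation"]).as_matrix())
for sg in(1,-1):
    for p in ((0,-30,200),(0,-30,90),(60,45,185),(-22,45,98),(5,-90,95)): print(sg,p,kinematics.solve_ik(tip(*p),ori(sg)))
E
```

```text
[[ 0.9474 -0.0004  0.3201]
 [-0.3201 -0.001   0.9474]
 [-0.     -1.     -0.0011]]
1 (0, -30, 200) [ 0.0863  0.2327  1.8775 -0.      1.0314 -1.5374]
1 (0, -30, 90) [ 0.0863  0.3846  1.9619 -0.      0.7951 -1.5374]
1 (60, 45, 185) [ 0.2098  0.3503  1.7493 -0.      1.042  -1.4139]
1 (-22, 45, 98) [ 0.2349  0.3546  1.9861 -0.      0.8009 -1.3888]
1 (5, -90, 95) [-0.0271  0.3848  1.9458 -0.      0.811  -1.6508]
-1 (0, -30, 200) [ 0.0863  0.2327  1.8775 -0.      1.0314  1.6042]
-1 (0, -30, 90) [ 0.0863  0.3846  1.9619 -0.      0.7951  1.6042]
-1 (60, 45, 185) [ 0.2098  0.3503  1.7493 -0.      1.042   1.7277]
-1 (-22, 45, 98) [ 0.2349  0.3546  1.9861 -0.      0.8009  1.7528]
-1 (5, -90, 95) [-0.0271  0.3848  1.9458 -0.      0.811   1.4908]
```

Run:
```python
from H import *
hand.move_gripper(0.0,20)
st()
bot.reach(tip(0,-30,195),ori(1))
st("above")
shot("wrist","w1");shot("scene","s1")
```

```text
t0.92 tip [-293.67  531.69  231.29] F(cradle) [ 0.44  0.17 -0.62] w-0.0002
above t3.18 tip [  0.11 -29.38 195.05] F(cradle) [ 0.17 -0.    0.58] w0.0002
```

View pics/w1.png

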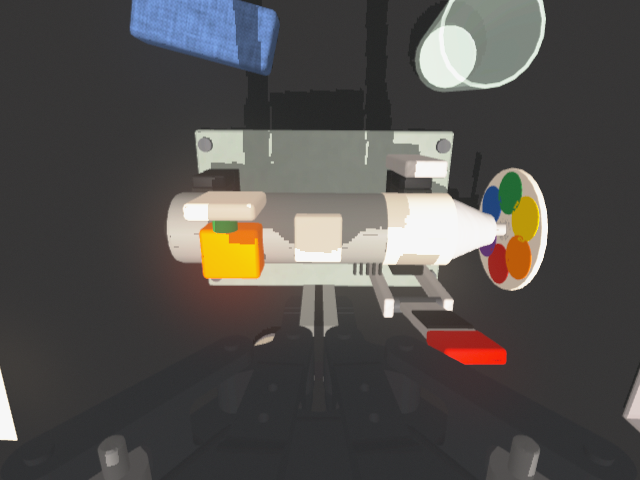

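View pics/s1.png

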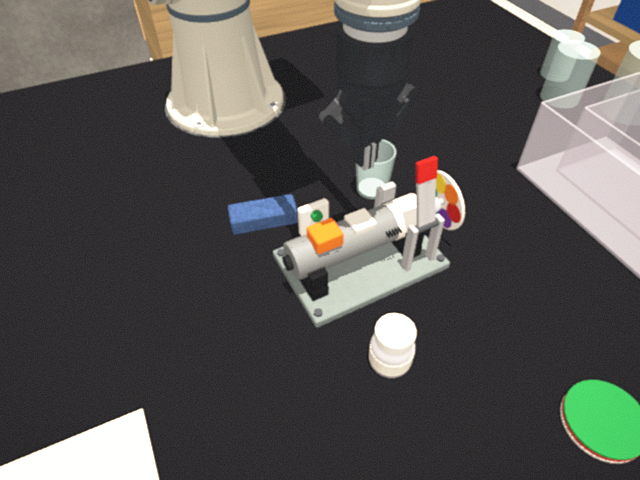

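Run:
```python
import cv2,numpy as np
from H import *
def proj(f,p):
    d=np.load(f"pics/{f}.npz");q=d["V"][:3,:3]@p+d["V"][:3,3];r=d["K"]@q;return r[:2]/r[2]
for f in("s1","w1"):
    for l in [(0,-30,195),(17,-13,98.6),(17,-47,98.6),(-17,-13,98.6),(-17,-47,98.6),(25,-70,112.6),(25,-110,112.6),(-75,-140,15),(-75,90,15),(-21,-112,130.6),(-21,-68,130.6)]: print(f,l,proj(f,W(*l)))
a=cv2.imread("pics/s1.png")[80:230,300:460];cv2.imwrite("pics/s1c.png",cv2.resize(a,None,fx=4,fy=4,interpolation=cv2.INTER_CUBIC))
a=cv2.imread("pics/w1.png")[120:400,150:550];cv2.imwrite("pics/w1c.png",cv2.resize(a,None,fx=2,fy=2,interpolation=cv2.INTER_CUBIC))
```

```text
s1 (0, -30, 195) [364.1061 164.6699]
s1 (17, -13, 98.6) [376.8612 222.1548]
s1 (17, -47, 98.6) [355.7768 230.6553]
s1 (-17, -13, 98.6) [364.1484 207.0454]
s1 (-17, -47, 98.6) [343.4745 215.0671]
s1 (25, -70, 112.6) [344.3545 233.3962]
s1 (25, -110, 112.6) [317.5381 244.1707]
s1 (-75, -140, 15) [271.1602 249.9436]
s1 (-75, 90, 15) [395.5229 201.0959]
s1 (-21, -112, 130.6) [299.881  212.6975]
s1 (-21, -68, 130.6) [329.126 201.753]
w1 (0, -30, 195) [314.7692 300.4021]
w1 (17, -13, 98.6) [339.5825 260.6213]
w1 (17, -47, 98.6) [292.7111 260.6425]
w1 (-17, -13, 98.6) [340.4099 214.8592]
w1 (-17, -47, 98.6) [291.6597 214.8822]
w1 (25, -70, 112.6) [258.4036 278.5575]
w1 (25, -110, 112.6) [200.7585 278.5831]
w1 (-75, -140, 15) [191.1112 128.847 ]
w1 (-75, 90, 15) [453.2583 128.7128]
w1 (-21, -112, 130.6) [180.606  220.4221]
w1 (-21, -68, 130.6) [253.0859 220.388 ]
```

View pics/s1c.png

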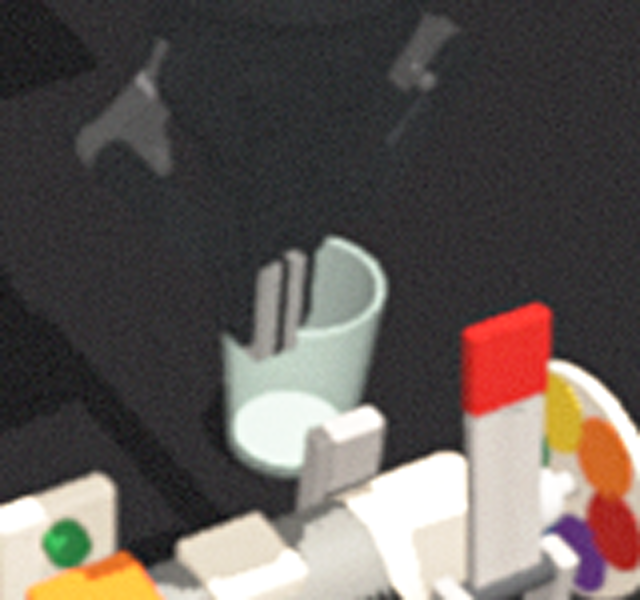

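View pics/w1c.png

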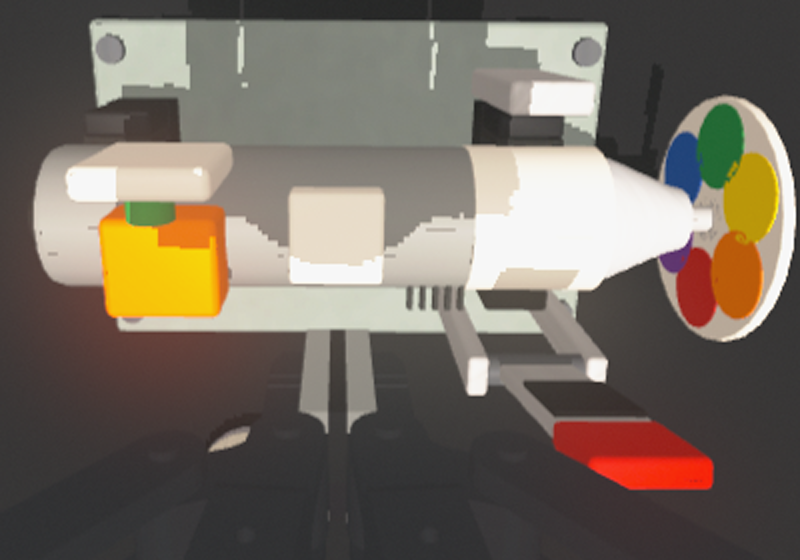

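Run:
```python
from H import *
bot.servo_line(tip(0,-30,106),ori(1),velocity=0.12)
f0,_=st("near")
z=106
while z>88:
    z-=1.0
    bot.servo_line(tip(0,-30,z),ori(1),velocity=0.02)
    f,p=st("%.1f"%z)
    if f[2]-f0[2]>22: break
bot.dwell(0.2);st("settle")
```

```text
near t4.17 tip [  0.49 -29.96 106.52] F(cradle) [-0.56  0.68 -0.4 ] w-0.0000
105.0 t4.42 tip [  0.32 -29.99 105.54] F(cradle) [-0.17 -0.17  1.09] w-0.0001
104.0 t4.67 tip [ -0.05 -30.03 104.05] F(cradle) [0.6  0.44 0.11] w0.0002
103.0 t4.92 tip [ -0.08 -30.01 102.92] F(cradle) [ 0.19  0.51 -0.53] w0.0003
102.0 t5.17 tip [ -0.06 -30.01 101.9 ] F(cradle) [-0.24 -0.17 -0.36] w-0.0003
101.0 t5.42 tip [ -0.07 -30.   100.91] F(cradle) [ 0.69  0.1  -0.75] w-0.0001
100.0 t5.67 tip [ -0.07 -29.99  99.91] F(cradle) [-0.85 -0.2  -0.52] w-0.0001
99.0 t5.92 tip [  0.13 -30.    99.13] F(cradle) [-0.77 -0.12  1.59] w-0.0001
98.0 t6.17 tip [  0.13 -30.01  98.27] F(cradle) [0.25 0.35 3.81] w-0.0004
97.0 t6.42 tip [  0.09 -30.02  97.28] F(cradle) [-1.27 -0.68  5.27] w-0.0001
96.0 t6.67 tip [  0.15 -29.99  96.33] F(cradle) [-1.29 -0.04  6.12] w0.0002
95.0 t6.92 tip [  0.13 -30.01  95.31] F(cradle) [-1.18 -0.08  6.5 ] w-0.0000
94.0 t7.17 tip [  0.15 -29.99  94.34] F(cradle) [-1.51  0.09  5.79] w0.0000
93.0 t7.42 tip [  0.17 -30.02  93.95] F(cradle) [-4.24  0.16 14.19] w-0.0001
92.0 t7.67 tip [  0.22 -30.01  93.83] F(cradle) [-7.72 -0.   26.43] w0.0000
settle t7.88 tip [  0.22 -30.    93.83] F(cradle) [-7.65 -0.42 26.51] w-0.0000
```

Run:
```python
from H import *
o=ori(1)
bot.servo_line(tip(0,-30,110),o,velocity=0.1)
bot.servo_line(tip(30,-45,215),o,velocity=0.25)
bot.servo_line(tip(75,45,215),o,velocity=0.25)
bot.servo_line(tip(68,45,178),o,velocity=0.15)
st("beside")
r=82
for a in [1.45,1.25,1.05,.85,.65,.45,.28,.12,0.0]:
    x=52-r*np.cos(a)+4.5*np.sin(a); z=96+r*np.sin(a)+4.5*np.cos(a)
    bot.servo_line(tip(x+11,45,z),o,velocity=0.1)
    f,p=st("a%.2f"%a)
    if np.linalg.norm(f)>30: break
shot("scene","s2");shot("top","t2")
```

```text
beside t9.75 tip [ 67.33  44.22 177.65] F(cradle) [ 1.09 -0.21  0.65] w-0.0002
a1.45 t10.00 tip [ 57.78  44.86 178.99] F(cradle) [-1.15  0.04 -0.17] w-0.0002
a1.25 t10.32 tip [ 41.51  45.05 175.61] F(cradle) [-0.22 -0.05  0.54] w-0.0002
a1.05 t10.63 tip [ 26.06  44.99 169.34] F(cradle) [ 0.92  0.49 -0.12] w0.0001
a0.85 t10.95 tip [ 12.17  44.96 160.46] F(cradle) [ 1.27 -0.1  -0.37] w0.0001
a0.65 t11.27 tip [  0.16  44.94 149.01] F(cradle) [0.07 0.02 0.35] w-0.0006
a0.45 t11.58 tip [ -9.12  44.96 135.58] F(cradle) [ 0.36  0.58 -0.15] w0.0000
a0.28 t11.88 tip [-14.76  44.96 122.89] F(cradle) [-0.25  0.1   0.16] w0.0001
a0.12 t12.16 tip [-18.14  44.96 110.15] F(cradle) [ 0.    0.09 -0.27] w0.0001
a0.00 t12.41 tip [-18.69  45.03 100.69] F(cradle) [0.43 0.18 0.37] w-0.0001
```

```bash
python3 -c "
import cv2
a=cv2.imread('pics/s2.png')[80:300,280:500];b=cv2.imread('pics/t2.png')[200:340,160:380]
cv2.imwrite('pics/s2c.png',cv2.resize(a,None,fx=2.7,fy=2.7,interpolation=cv2.INTER_CUBIC))"
```

```text
(no output)
```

View pics/s2c.png

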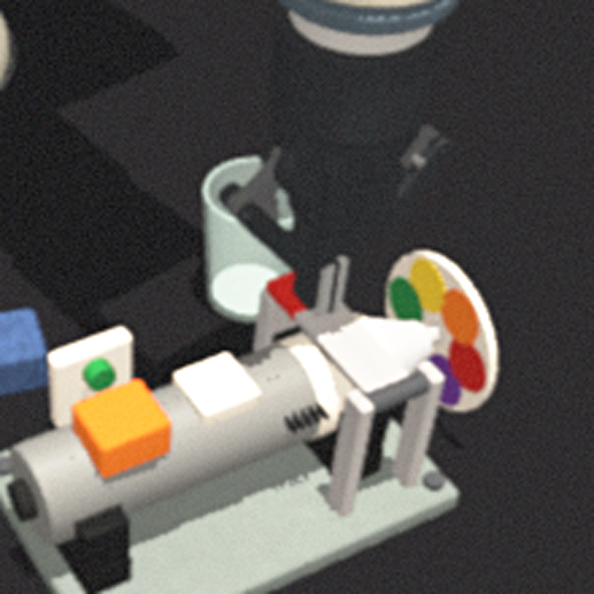

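Run:
```python
from H import *
o=ori(1)
for z in (99.5,98.5,97.5,96.5,95.5,94.5):
    bot.servo_line(tip(-22,45,z),o,velocity=0.03)
    f,p=st("z%.1f"%z)
    if f[2]>12: break
bot.servo_line(tip(-22,45,165),o,velocity=0.2)
bot.servo_line(tip(0,-60,190),o,velocity=0.3)
shot("top","t3");shot("scene","s3");shot("wrist","w3");st()
import cv2
a=cv2.imread('pics/s3.png')[120:300,280:480]
cv2.imwrite('pics/s3c.png',cv2.resize(a,None,fx=3.3,fy=3.3,interpolation=cv2.INTER_CUBIC))
```

```text
z99.5 t12.77 tip [-20.5   45.12 100.43] F(cradle) [4.26 0.14 5.72] w-0.0001
z98.5 t13.02 tip [-20.47  45.15 100.14] F(cradle) [ 0.86 -1.03 15.97] w0.0001
 t14.17 tip [ -0.91 -59.17 188.93] F(cradle) [ 0.19 -0.5   0.41] w-0.0001
```

View pics/s3c.png

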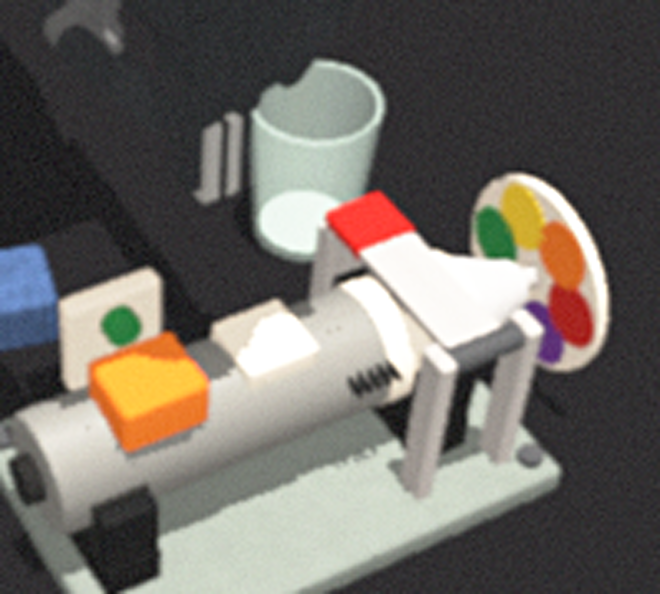

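View pics/w3.png

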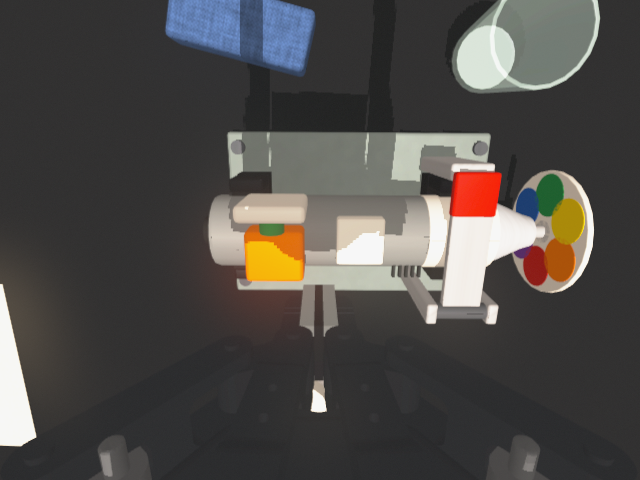

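Run:
```python
from H import *
o=ori(1)
bot.servo_line(tip(4,-90,150),o,velocity=0.2)
bot.servo_line(tip(4,-90,112),o,velocity=0.1)
st("over")
for z in (106,101,97,94.5):
    bot.servo_line(tip(4,-90,z),o,velocity=0.04); st("z%.1f"%z)
for x in (2,0,-1,-2,-3,-4):
    bot.servo_line(tip(x,-90,94.5),o,velocity=0.03); f,p=st("x%.1f"%x)
    if f[0]>9: break
```

```text
over t15.10 tip [  4.23 -89.71 112.39] F(cradle) [ 0.    0.18 -1.07] w-0.0001
z106.0 t15.40 tip [  4.87 -90.02 106.56] F(cradle) [ 2.18 -0.09  3.04] w-0.0003
z101.0 t15.68 tip [  4.43 -90.04 101.09] F(cradle) [2.74 0.19 3.62] w-0.0002
z97.0 t15.93 tip [  4.17 -90.02  97.06] F(cradle) [2.49 0.73 3.79] w0.0001
z94.5 t16.18 tip [  4.15 -90.03  94.65] F(cradle) [ 2.5  -0.11  4.88] w-0.0002
x2.0 t16.43 tip [  2.19 -90.05  94.75] F(cradle) [ 2.48 -1.26  4.24] w-0.0003
x0.0 t16.68 tip [ -0.11 -90.02  94.55] F(cradle) [ 2.19 -0.17  4.8 ] w-0.0002
x-1.0 t16.93 tip [ -1.02 -90.    94.5 ] F(cradle) [2.68 0.27 4.56] w-0.0000
x-2.0 t17.18 tip [ -1.78 -90.02  94.58] F(cradle) [ 4.8  -0.31  3.8 ] w0.0001
x-3.0 t17.43 tip [ -2.66 -89.98  94.59] F(cradle) [4.89 0.79 4.6 ] w0.0001
x-4.0 t17.68 tip [ -3.61 -90.    94.6 ] F(cradle) [5.4  0.03 4.63] w-0.0004
```

Run:
```python
from H import *
o=ori(1)
for x in (-5.5,-7,-8,-8.8,-9.6,-10.4):
    bot.servo_line(tip(x,-90,94.5),o,velocity=0.03); f,p=st("x%.1f"%x)
    if f[0]>9: break
shot("scene","s4");shot("top","t4")
import cv2
a=cv2.imread('pics/s4.png')[150:300,260:440]
cv2.imwrite('pics/s4c.png',cv2.resize(a,None,fx=4,fy=4,interpolation=cv2.INTER_CUBIC))
```

```text
x-5.5 t17.93 tip [ -5.08 -89.98  94.63] F(cradle) [5.4  0.23 3.57] w0.0001
x-7.0 t18.18 tip [ -6.51 -89.99  94.63] F(cradle) [5.69 0.69 4.58] w0.0001
x-8.0 t18.43 tip [ -7.41 -90.    94.65] F(cradle) [ 6.29 -0.58  3.79] w-0.0004
x-8.8 t18.68 tip [ -8.11 -90.01  94.67] F(cradle) [5.95 0.46 3.04] w0.0000
x-9.6 t18.93 tip [ -8.88 -89.98  94.68] F(cradle) [6.52 0.34 4.09] w0.0004
x-10.4 t19.18 tip [ -9.63 -89.98  94.67] F(cradle) [6.18 0.39 2.83] w-0.0002
```

View pics/s4c.png

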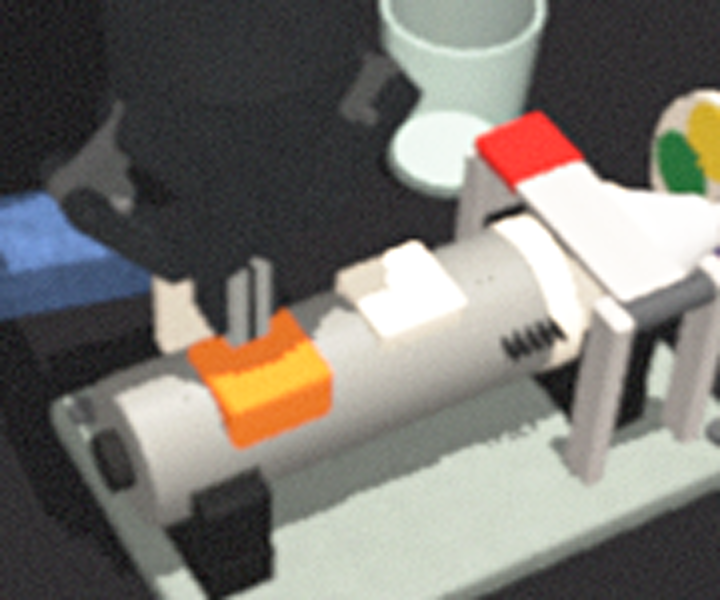

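Run:
```python
from H import *
o=ori(1)
for z in (96,97.5,99,100,101,102,103.5):
    bot.servo_line(tip(-10.2,-90,z),o,velocity=0.025); st("z%.1f"%z)
shot("scene","s5")
```

```text
z96.0 t19.52 tip [ -9.66 -90.03  96.15] F(cradle) [ 5.8  -0.31  4.23] w-0.0004
z97.5 t19.77 tip [ -9.72 -90.02  97.64] F(cradle) [ 5.32 -0.82  4.88] w-0.0001
z99.0 t20.02 tip [ -9.82 -90.03  99.09] F(cradle) [ 5.49 -0.05  4.11] w-0.0003
z100.0 t20.27 tip [ -9.81 -89.99 100.06] F(cradle) [ 5.39 -0.43  2.91] w0.0003
z101.0 t20.52 tip [ -9.81 -90.   101.  ] F(cradle) [5.89 0.46 3.05] w-0.0003
z102.0 t20.77 tip [-10.04 -90.02 101.62] F(cradle) [ 5.65  0.16 -1.09] w0.0003
z103.5 t21.02 tip [-10.08 -90.06 102.99] F(cradle) [ 7.48 -0.13 -3.68] w0.0003
```

Run:
```python
from H import *
o=ori(1)
for x in (-8,-5,-2,3):
    bot.servo_line(tip(x,-90,103.5),o,velocity=0.05); st("x%.1f"%x)
bot.servo_line(tip(8,-90,104.5),o,velocity=0.05)
bot.servo_line(tip(8,-90,135),o,velocity=0.1)
bot.servo_line(tip(-10,-70,220),o,velocity=0.3)
st("up")
shot("scene","s6");shot("top","t6");shot("wrist","w6")
import cv2
a=cv2.imread('pics/s6.png')[150:300,260:440]
cv2.imwrite('pics/s6c.png',cv2.resize(a,None,fx=4,fy=4,interpolation=cv2.INTER_CUBIC))
```

```text
x-8.0 t21.32 tip [ -8.88 -89.95 102.89] F(cradle) [ 2.72  0.02 -1.63] w-0.0001
x-5.0 t21.57 tip [ -5.67 -89.9  103.19] F(cradle) [ 0.35 -0.26 -0.13] w-0.0000
x-2.0 t21.82 tip [ -1.98 -89.99 103.48] F(cradle) [0.9  0.51 0.1 ] w0.0001
x3.0 t22.07 tip [  3.42 -90.   103.56] F(cradle) [-0.51  0.53  0.13] w-0.0002
up t23.23 tip [ -9.98 -69.79 220.46] F(cradle) [ 0.62  0.39 -1.08] w-0.0005
```

View pics/s6c.png

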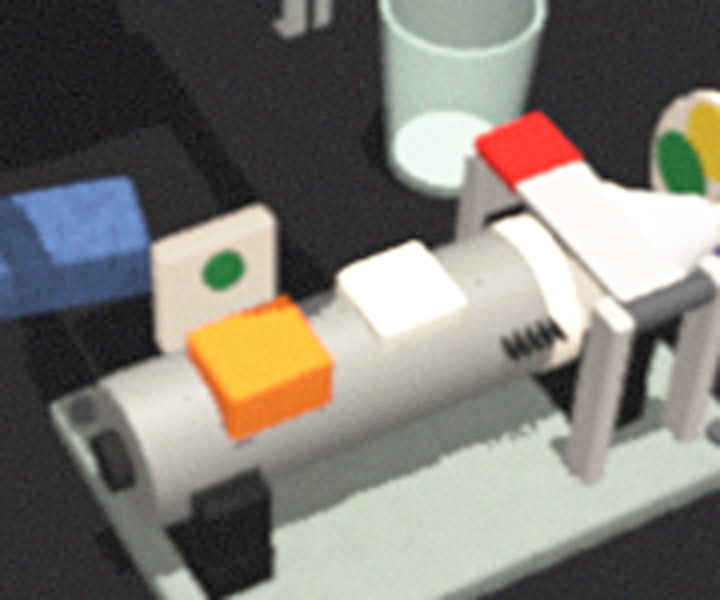

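View pics/w6.png

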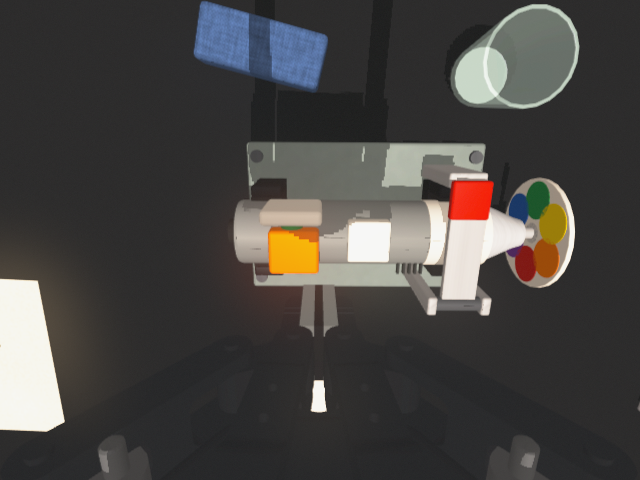

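View pics/s6.png

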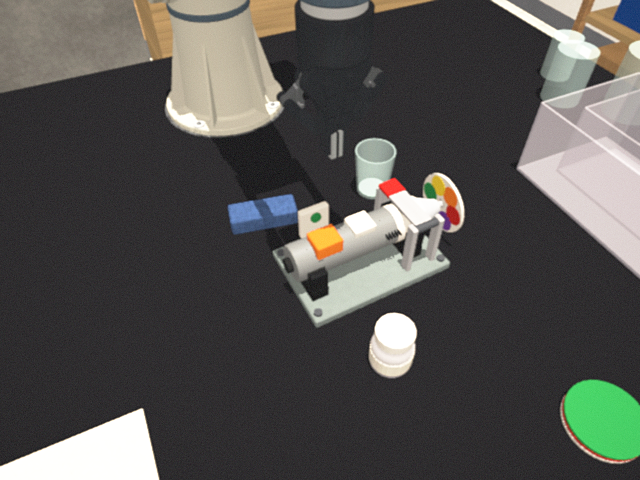

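```bash
python3 -c "
from workcell import hand_in,get_obs
print(get_obs()['time_s']);print(hand_in())"
```

```text
23.3833
the job is handed in; nothing more can be done
None
```

The job is done and handed in at about 23.4 s, with the arm clear of everything.

- **Pressing home:** I pushed the tool down on its pad with closed fingertips. It stopped hard with the pad at 93.8 mm and about 26 N on the wrist, which is over the 20 N you gave as enough. Home is 94 mm.
- **Strap:** I then swung it shut. It stopped hard at 100.1 mm under about 16 N (100.5 mm is shut), and the picture shows it flat on the far post.
- **Trigger and lock:** I squeezed the trigger to about 13.3 mm and pushed the button in about 8 mm with the finger's flank. As I eased up with the button held, the trigger stopped following at about 7 mm, its locked-on rest.

In the last pictures the trigger is down and the button is still in after release. The strap is shut, and the beaker, jar and eraser look unmoved.

- **Button stop not confirmed:** I saw no clear force jump when the button reached full depth, so the 8 mm comes from finger travel.
- **Upward drag:** the button or cheek dragged up to 3.7 N on the finger as it lifted. I did not press the pad again afterwards to recheck that the tool was home; that pull is below the 8 N needed to move it.

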